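Click the glaze stand round and crack open a stuck jar

ROBOT

A 6-joint arm with a two-finger parallel gripper is mounted at the origin on the work surface. World frame = base frame: x ahead of the robot, y to its left, z up, the work surface at z = 0. Lengths are in mm, angles in rad, forces in N, time in s.
With the tool pointing down it reaches from about 400 to 925 mm from the base axis. Payload 12.5 kg.
Tool frame: the origin (TCP) lies between the finger pads; the fingertips stand 19 mm ahead of it and the grasp point (between the pads) is the TCP (env.nose_length is the distance from the TCP to the fingertips, in mm); z points along the fingers, y is the line along which they close (so a half turn about z gives the same grasp; the last joint's range is limited). The gripper opens to 95 mm and grips with 3 to 60 N. Pads are 20 mm wide; open, the fingers measure 119 mm over their backs; the gripper's body (75 mm by 180 mm) begins 59 mm behind the grasp point.
Start: joints at [-0.106, 0.491, 1.559, -0, 1.092, -0.106], TCP at [625.016, 0.021, 233.661] pointing down, gripper open.
Joint ranges: [-3.1, 3.1], [-0.84, 2.19], [0.05, 2.79], [-1.13, 4.28], [0.06, 2.93], [-2.69, 2.69]. Speed limits (rad/s): [2.22, 2.22, 2.79, 3.14, 3.14, 3.14].

INTERFACE

Orientations are given as [roll, pitch, yaw] about the fixed x, y, z axes, in that order (R = Rz(yaw) Ry(pitch) Rx(roll)).
In Python, from cell import env gives the robot as it stands. The module is installed in compiled form; this text tells all that it offers.
- The arm moves only by the tool drive_tool, never from a script. Its argument "rows" is a list that holds one entry, the list of rows, each a list of 7 numbers: the shift along the tool's x, y, z scaled (see below), then the turn, a rotation vector about the tool's x, y, z scaled (see below), then the opening, from 0 (shut) to 1 (fully open). In form: [[[tx, ty, tz, ax, ay, az, jaw], ...]]. A call has 1 to 5 rows; each row shifts and turns the commanded pose from where the row before left it, along the tool's axes as they then stand; what a row does not reach is not made up. The controller multiplies each number of a shift by 250 mm and each number of a turn by 180 degrees. A row lasts 1/8 s, in which the tool goes at most 62.5 mm and 10.7 degrees, less where a joint would pass 70% of its speed; a pose out of reach is approached as far as the arm can. A call with a number of a shift or a turn outside -1 to 1 is refused whole. A call with a gripper value outside its range is refused whole. The fingers move at their own pace and stop on an object; the grip force is fixed at half the most. Time passes only in rows, so rows that do not move let the fingers close. It gives the time, the measured TCP pose, the force, the opening and the grip force at its end, in the units of the state.
- env.state(): the state, without advancing time (a new reading comes with each control period).
- env.read_camera(name): name is "scene" or "side" or "wrist"; returns a dict with "color" (420x560x3 uint8, blue, green, red), "camera_matrix" (3x3 intrinsics, pixels), "pose" (4x4, takes a point from camera to world coordinates). Camera axes: x right, y up, looking along -z (the intrinsics and any distortion apply to the point x, -y, -z); pixel columns grow to the right and rows downward; lengths in mm; the calibration is good to about 2 mm. A picture is of the moment at which its call begins. There is no depth.
- env.job_done(): hands the job in; it is judged then, once.
Trained networks look in a picture, given as the dict that the camera call returned (one of the last four; its "shot" number tells which), for a name from the list of things; names that differ only in an ending like _2 or _b are one class to them, and where a whole thing is asked for, a point or a joint stands for the part that bears it (a point fixed in the world has none). Each returns a list of dicts, best first, with "score" (0 to 1); they miss things now and then, are a little off and sometimes report something else, mostly with a low value. They report only what shows in the picture. A call takes as long as a camera call. They do not tell look-alikes from the thing itself.
- env.search_frame(name, picture): "at" ([x, y, z] in mm, in the coordinates of the camera as it stood for that picture, good to about 4 mm: the middle of the surface that is visible of it).
- env.place_of(name, picture): "at" ([x, y, z] in mm, in the coordinates of the camera as it stood for that picture, good to about 4 mm: a listed point, or the origin of a listed thing).
The state is a dict: "t": time; "joints": joint angles; "qvel": joint speeds; "tau": joint torques, N m; "eef_pos": TCP position; "tcp_rot": TCP orientation; "ft_force": force on the tool from outside, world axes, zero at the start; "moment": the same for the moment, N m; "opening": opening from 0.0 (shut) to 1.0 (fully open); "grip_force": force on a finger pad.
Only numpy, scipy, OpenCV 4.12 (cv2) and the standard library are available. Lean on these libraries where they do the work, as an engineer would, in place of code of your own. Each camera call takes 0.05 s, during which the arm holds its last target. There are 200 camera calls.

TASK

Turn the glaze stand by one click, no further, anticlockwise seen from above, so that the lidded jar just to the left of the pointer (as seen from the robot) comes to stand at the pointer. Then pull that jar's stuck lid free of its seal by the knob, without jerking it away, and hold it level in the mouth of its jar, lifted clear by about 15 mm. Finish while still holding it like that, and leave the other things on the bench alone.

Things in the scene. Friction and masses are not known exactly. Their poses are not given: they have to be found in the camera images.
- stand: Fixed steel foot of the glaze stand, a disc 220 mm across, 28 mm high; place and yaw vary. Origin: centre of its underside on the bench, on the turning axis (z up). Its -x axis points to the pointer (serving place, robot's side). In its frame at wheel = 0 closed jars stand 105 mm from the axis at (-1, 0) and (0.5, 0.866), the jar to open at (-0.5, 0.866); lower pots at the three other places.
- pointer (a point): Top of the pointer, a small upright metal block 16 x 12 mm, 50 mm tall, fixed on the bench 187 mm from the stand's axis. The three lidded jars look alike: white stoneware, 80 mm across, rim 131 mm, lid top 141 mm, knob top 177 mm above the bench. Only the lid of the jar to open comes off.
- wheel (a joint): Turn of the stand's wooden plate (330 mm across, 30 to 46 mm above the bench) about the stand's z, rad, growing anticlockwise from above. A click stop every 1.047 rad (60 degrees), one at 0; starts at about 0, to be brought to 1.047. Leaving a click takes about 0.6 N m; let go, it pulls itself into the nearest click.
- bar (a point): Centre of the wooden bar handle on a 22 mm steel post in the middle of the plate, on the turning axis, 185 mm above the bench. The bar is 90 mm long, 16 mm thick, 32 mm tall (169 to 201 mm above the bench) and turns with the plate: in the stand's frame it points along yaw 0.524 rad + wheel, so at wheel = 1.047 along the stand's y. Axes: the plate's (the stand's at wheel = 0).
- mouth (a point): Centre of the mouth (rim plane) of the jar to open, on the plate 105 mm from the stand's axis, 131 mm above the bench. Axes: the plate's, z up. The jar is fixed to the plate.
- lid: Loose lid of that jar: a white disc 90 mm across, 10 mm thick, about 0.22 kg. Origin: centre of the disc's underside, on the rim when shut; z up. Below it a stopper 64 mm across reaches 18.5 mm into the neck and is gripped by the seal: about 18 N straight up breaks it within 2 mm, then the force falls away; from 9 mm up it hangs free. Let go, it drops back onto the seal, about 6 mm up.
- knob (a point): Point on the lid's axis 36 mm above the disc's underside (167 mm above the bench when shut), to pinch from above. The round knob is 24 mm across and stands on the disc, from 10 to 46 mm above the disc's underside.
- mug: Loose white mug, 76 mm across, 85 mm tall; its origin is the centre of its underside. A bystander: leave it alone.
- brush: Loose brush 200 mm long lying along its x; its origin is the centre of its underside. A bystander: leave it alone.
- sponge: Loose yellow sponge block 90 x 60 x 35 mm; its origin is the centre of its underside. A bystander: leave it alone.
- bowl: Loose terracotta bowl 100 mm across, 45 mm tall; its origin is the centre of its underside. A bystander: leave it alone.
- cutter: Loose wooden stamp, 40 mm across, 50 mm tall; its origin is the centre of its underside. A bystander: leave it alone.
- tile: Loose terracotta tile 70 x 50 x 10 mm; its origin is the centre of its underside. A bystander: leave it alone.
- pot: Loose white lidded plastic pot, 60 mm across, 85 mm tall; its origin is the centre of its underside. A bystander: leave it alone.
Not all that is in view belongs to the job. What is shaped like the lid but purple or yellow is not meant.

How it is judged:
By the outcome, as a careful person would: the job done as asked, in the order asked, and still so for the second after the job is handed in, while the arm keeps its last pose, push and grip.
It also fails if it takes over 48 s, if anything falls off the work surface, if the arm or the gripper's body presses on something with over 40 N, if the wrist force passes 120 N, or if a joint passes its speed limit or range.

## Working session

There is one attempt and no reset: what is moved stays moved. The work goes in short steps, Python scripts to look and compute and a tool call to move; the robot and the scene stay as the last step left them, time stands still between calls to the robot, and variables do not carry over. Pictures are saved under pics/ and viewed, at most 10 in all, crops included, and the job is handed in when it is done.

Besides the shell and the picture viewer there is one more tool, called after "Emit:" in YAML: its name, and indented under it one key for each argument. drive_tool: Moves the arm, as the interface text tells. Its arguments: {"type":"object","properties":{"rows":{"type":"array","items":{"type":"array","items":{"type":"array","items":{"type":"number","minimum":-1,"maximum":1}}}}},"required":["rows"]}

```bash
mkdir -p pics
cat > h.py <<'E'
from cell import env
import numpy as np, cv2
np.set_printoptions(precision=1,suppress=True)
def look(cam,names,save=None):
    p=env.read_camera(cam); P=p["pose"]
    if save: cv2.imwrite("pics/"+save,p["color"])
    for n in names:
        for d in env.place_of(n,p)[:4]:
            a=np.array(d["at"]); w=P[:3,:3]@a+P[:3,3]
            K=p["camera_matrix"]; u=K@np.array([a[0],-a[1],-a[2]]); 
            print(cam,n,round(d["score"],2),w,(u[:2]/u[2]))
    return p
E
python3 - <<'E'
from h import *
for c in ["scene","side"]:
    look(c,["stand","pointer","bar","mouth","lid","knob","mug","bowl","pot","cutter","sponge","tile","brush"],c+"0.png")
s=env.state(); print(s["t"],s["eef_pos"],s["tcp_rot"],s["opening"],s["ft_force"])
E
```

```text
scene stand 0.75 [590.1 -36.5   0.6] [248.2 244.5]
scene pointer 0.94 [409.9   3.5  49.6] [308.4 213.4]
scene bar 0.7 [588.  -35.5 183.6] [242.6 210.4]
scene bar 0.15 [ 370.9 -129.     2.5] [291.7 185. ]
scene mouth 0.82 [560.5  69.3 129.6] [277.2 245.9]
scene lid 0.78 [ 271.  -247.9   12.4] [295.  144.3]
scene lid 0.74 [313.8 442.5  18.9] [447.1 323.9]
scene lid 0.64 [260.7 242.5  18.1] [404.9 252.8]
scene lid 0.6 [554.9  70.2 129.9] [279.3 244.9]
scene knob 0.89 [265.4 238.6  54.3] [406.1 246.7]
scene knob 0.84 [314.2 440.7  51.9] [451.2 319.5]
scene knob 0.69 [554.6  65.  169.6] [277.8 235.8]
scene knob 0.69 [ 276.5 -246.5   52.4] [294.  136.9]
scene mug 0.87 [476.6 360.9   1.4] [373.9 337.3]
scene bowl 0.62 [653.8 367.4  -2.7] [318.9 384.6]
scene cutter 0.79 [433.4 144.6  -1.8] [332. 263.]
scene tile 0.79 [ 368.1 -131.2   -0.9] [291.9 184.7]
scene brush 0.74 [ 605.8 -415.8   -0.6] [180.3 161.6]
side stand 0.69 [ 370.3 -131.4    1.4] [330.5 220.9]
side stand 0.65 [585.9 -31.1   1.9] [253.2 230.3]
side pointer 0.91 [404.7  13.1  49.5] [310.3 237.6]
side bar 0.74 [585.9 -28.1 187.2]
[... 336 characters left out ...]
51.1] [352.9 313.6]
side knob 0.84 [316.5 442.3  57. ] [309.8 389.2]
side knob 0.62 [ 269.4 -246.9   57.7] [369.5 189.4]
side knob 0.6 [554.9  66.3 159. ] [249.5 209.2]
side mug 0.78 [471.3 364.   -0.8] [246.9 353.3]
side bowl 0.91 [649.4 364.3   3.5] [172.1 335.1]
side pot 0.74 [ 530.6 -224.1    0.5] [287.3 196.6]
side cutter 0.84 [434.7 145.5   1. ] [287.8 283. ]
side sponge 0.76 [ 439.  -388.5    4. ] [323.5 173.4]
side sponge 0.46 [401.6  10.2  49.8] [311.7 237. ]
side tile 0.57 [554.1  64.6 160. ] [250.  208.5]
side tile 0.51 [ 372.  -131.4    3.7] [330.  220.2]
side brush 0.64 [ 606.7 -413.8    0.2] [280.  164.9]
1.4 [625.    0.  233.7] [3.1 0.  1.6] 0.9994278348387038 [ 0.5  0.5 -0.4]
```

View picture(s).

View pics/side0.png

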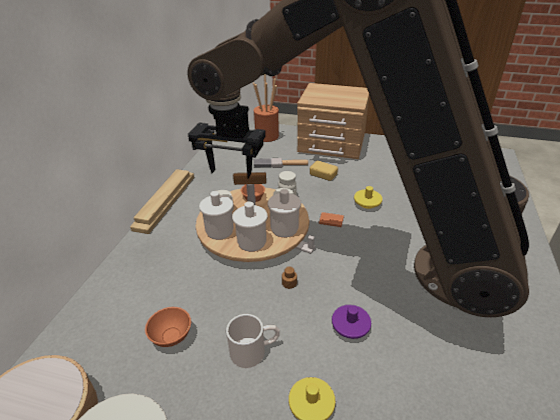

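Run:
```python
from h import *
look("wrist",["bar","knob"],"w0.png")
```

```text
wrist bar 0.59 [589.1 -33.2 188.3] [232.5 283.5]
wrist bar 0.22 [557.7  66.2 167.4] [185.2 135.6]
wrist knob 0.6 [555.8  66.6 167.1] [182.5 135.1]
```

View pics/w0.png

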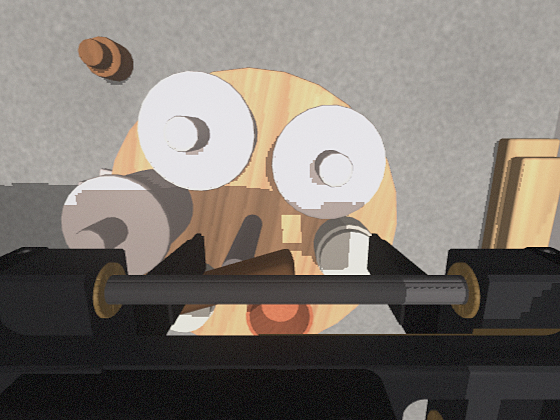

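Emit:
drive_tool:
  rows:
    - [[-0.1, -0.04, 0, 0, 0, 0.05, 0.6], [0, 0, 0, 0, 0, 0.058, 0.6], [0, 0, 0, 0, 0, 0.058, 0.6], [0, 0, 0, 0, 0, 0.058, 0.6], [0, 0, 0, 0, 0, 0.058, 0.6]]

```text
t: 2.17
eef_pos: [615.0, -25.0, 233.6]
tcp_rot: [3.142, -0.0, 0.679]
ft_force: [0.2, -0.4, -0.4]
opening: 0.611
grip_force: 0.0
```

Emit:
drive_tool:
  rows:
    - [[0, 0, 0, 0, 0, 0.058, 0.6], [0, 0, 0, 0, 0, 0.058, 0.6], [0, 0, 0, 0, 0, 0.006, 0.6], [0, 0, 0, 0, 0, 0, 0.6]]

```text
t: 2.68
eef_pos: [615.0, -25.0, 233.6]
tcp_rot: [3.142, -0.0, 0.305]
ft_force: [0.1, -0.5, 0.2]
opening: 0.598
grip_force: 0.0
```

Run:
```python
from h import *
s=env.state(); print(s["t"],s["eef_pos"],np.degrees(s["tcp_rot"]),s["opening"],s["ft_force"])
look("wrist",["bar","knob"],"w1.png")
look("side",["bar","mouth"]); look("scene",["bar","mouth","pointer"])
```

```text
2.675 [615.  -25.  233.6] [180.   -0.   17.5] 0.5982346650551266 [ 0.1 -0.5  0.2]
wrist bar 0.64 [587.2 -34.  189.8] [286.9 280.1]
side bar 0.74 [588.1 -32.  187. ] [248.8 177.7]
side mouth 0.67 [556.1  68.5 132.1] [249.4 217.9]
scene bar 0.92 [586.  -35.4 184.2] [243.3 209.9]
scene mouth 0.96 [557.1  70.  131. ] [278.5 245.2]
scene pointer 0.72 [407.9   4.9  48. ] [309.2 213.6]
scene pointer 0.57 [435.5 141.4  -0. ] [330.7 262.3]
```

View pics/w1.png

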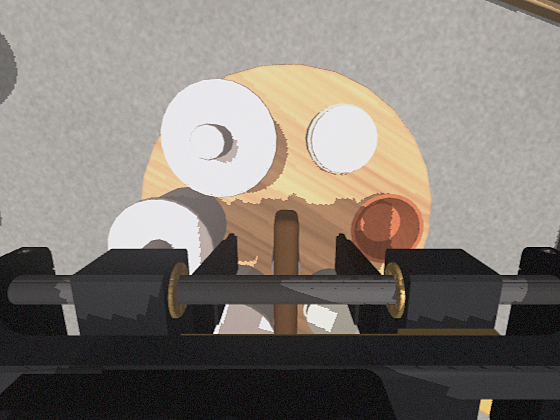

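Emit:
drive_tool:
  rows:
    - [[0, 0, 0.088, 0, 0, 0, 0.6], [0, 0, 0.088, 0, 0, 0, 0.6], [0, 0, 0, 0, 0, 0, 0], [0, 0, 0, 0, 0, 0, 0], [0, 0, 0, 0, 0, 0, 0]]

```text
t: 3.8
eef_pos: [615.4, -25.0, 190.6]
tcp_rot: [3.141, -0.001, 0.302]
ft_force: [0.2, -0.1, -0.1]
opening: 0.342
grip_force: 0.0
```

Emit:
drive_tool:
  rows:
    - [[0, 0, 0, 0, 0, 0, 0], [0, 0, 0, 0, 0, 0, 0]]

```text
t: 4.05
eef_pos: [615.0, -24.8, 190.1]
tcp_rot: [-3.141, -0.001, 0.301]
ft_force: [-1.8, 3.0, 4.0]
opening: 0.168
grip_force: 30.0
```

Emit:
drive_tool:
  rows:
    - [[-0.0006, -0.0121, 0, 0, 0, -0.0333, 0], [-0.0006, -0.0121, 0, 0, 0, -0.0333, 0], [-0.0006, -0.0121, 0, 0, 0, -0.0333, 0]]

```text
t: 4.42
eef_pos: [611.3, -16.9, 190.1]
tcp_rot: [3.141, -0.001, 0.617]
ft_force: [0.0, 0.2, 1.9]
opening: 0.17
grip_force: 30.4
```

Emit:
drive_tool:
  rows:
    - [[-0.0006, -0.0121, 0, 0, 0, -0.0333, 0], [-0.0006, -0.0121, 0, 0, 0, -0.0333, 0], [-0.0006, -0.0121, 0, 0, 0, -0.0333, 0], [-0.0006, -0.0121, 0, 0, 0, -0.0333, 0], [-0.0006, -0.0121, 0, 0, 0, -0.0333, 0]]

```text
t: 5.05
eef_pos: [599.0, -6.4, 190.1]
tcp_rot: [-3.141, -0.001, 1.142]
ft_force: [-4.1, 5.0, 5.3]
opening: 0.166
grip_force: 30.0
```

Emit:
drive_tool:
  rows:
    - [[-0.0006, -0.0121, 0, 0, 0, -0.0333, 0], [-0.0006, -0.0121, 0, 0, 0, -0.0333, 0], [0, 0, 0, 0, 0, 0, 0], [0, 0, 0, 0, 0, 0, 0]]

```text
t: 5.55
eef_pos: [593.3, -4.5, 190.1]
tcp_rot: [-3.141, -0.001, 1.347]
ft_force: [-4.0, 5.8, 4.6]
opening: 0.167
grip_force: 30.0
```

Emit:
drive_tool:
  rows:
    - [[0, 0, 0, 0, 0, 0, 0.5], [0, 0, 0, 0, 0, 0, 0.5], [0, 0, 0, 0, 0, 0, 0.5], [0, 0, -0.1, 0, 0, 0, 0.6], [0, 0, -0.1, 0, 0, 0, 0.6]]

```text
t: 6.18
eef_pos: [593.8, -5.4, 240.0]
tcp_rot: [-3.141, 0.0, 1.348]
ft_force: [-0.6, 0.1, -0.8]
opening: 0.585
grip_force: 0.0
```

Run:
```python
from h import *
s=env.state(); print(s["t"],s["eef_pos"],np.degrees(s["tcp_rot"]),s["opening"],s["ft_force"])
look("wrist",["bar","knob","mouth"],"w2.png")
look("side",["bar","mouth","knob","lid"]); look("scene",["bar","mouth","knob","lid"],"scene2.png")
```

```text
6.175 [593.8  -5.4 240. ] [-180.     0.    77.2] 0.5851083104081317 [-0.6  0.1 -0.8]
wrist bar 0.93 [587.6 -33.5 187.4] [284.9 273.2]
wrist knob 0.91 [487.7  -7.7 166.6] [152.  257.6]
side bar 0.92 [587.4 -33.2 186.4] [249.2 177.7]
side mouth 0.77 [485.6  -8.4 128.6] [283.4 205.6]
side mouth 0.59 [ 607.9 -413.3    5.1] [279.7 163.8]
side knob 0.76 [311.5 445.4  52.3] [312.  392.7]
side knob 0.7 [ 268.8 -246.2   58.3] [369.7 189.4]
side knob 0.62 [483.  -13.  164.2] [284.7 194. ]
side knob 0.58 [263.8 242.   55.2] [351.4 311.9]
side lid 0.97 [261.  243.5  17.3] [351.1 323.3]
side lid 0.68 [313.5 442.8  17.9] [310.6 400.5]
side lid 0.65 [ 273.2 -243.4   19.3] [366.8 199.8]
side lid 0.61 [485.8 -11.  131. ] [283.6 204.3]
scene bar 0.66 [586.1 -34.6 184.6] [243.4 210. ]
scene mouth 0.68 [485.8  -7.2 129.3] [283.9 209.2]
scene knob 0.91 [486.4 -11.  168. ] [282.7 200.2]
scene knob 0.88 [ 273.9 -248.2   53.8] [294.3 135.9]
scene knob 0.82 [267.6 239.5  52.7] [405.5 247.7]
scene knob 0.68 [313.3 439.2  53.4] [451.2 318.6]
scene lid 0.98 [484.9  -4.  128.9] [284.9 210. ]
scene lid 0.6 [ 271.8 -245.9   15.1] [295.1 144.2]
scene lid 0.57 [314.7 444.7  21.4] [447.9 324.5]
```

View pics/w2.png

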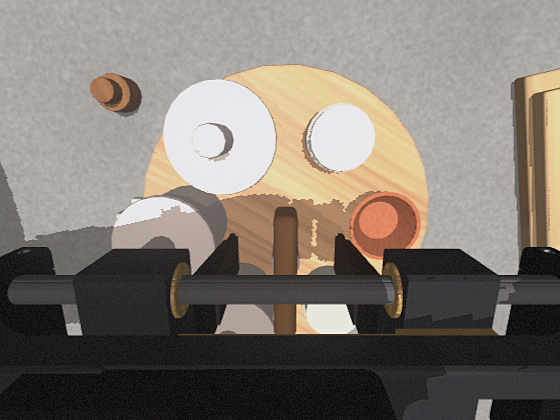

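View pics/scene2.png

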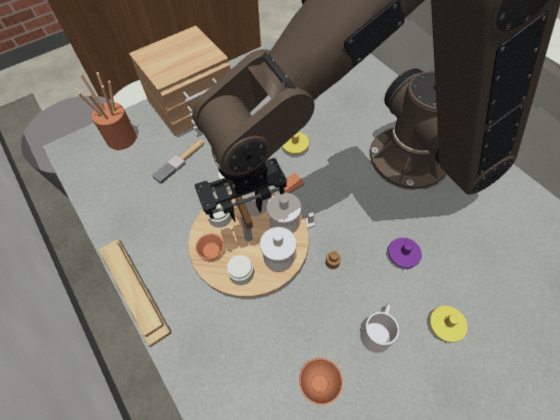

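Emit:
drive_tool:
  rows:
    - [[-0.038, -0.139, 0, 0, 0, 0, 0.6], [-0.038, -0.139, 0, 0, 0, 0, 0.6], [-0.038, -0.14, 0, 0, 0, 0, 0.6], [0, 0, 0, 0, 0, 0, 0.6]]

```text
t: 7.38
eef_pos: [484.0, -9.9, 240.1]
tcp_rot: [3.142, 0.0, 1.347]
ft_force: [1.1, -0.4, -0.0]
opening: 0.6
grip_force: 0.0
```

Run:
```python
from h import *
s=env.state(); print(s["t"],s["eef_pos"],np.degrees(s["tcp_rot"]),s["opening"],s["ft_force"])
look("wrist",["bar","knob","lid"],"w3.png")
look("wrist",["knob"])
look("side",["knob","mouth"])
```

```text
7.375 [484.   -9.9 240.1] [180.    0.   77.2] 0.5997729162711369 [ 1.1 -0.4 -0. ]
wrist bar 0.96 [590.1 -34.4 188.1] [442.9 235.8]
wrist knob 0.92 [487.2  -7.4 166.9] [288.1 222. ]
wrist lid 0.78 [488.2  -3.7 133.9] [288.1 206.7]
wrist knob 0.67 [485.5  -7.8 164.7] [282.6 222.8]
wrist knob 0.52 [588.5 -34.4 188.6] [437.5 237.4]
wrist knob 0.37 [485.   -6.4 133.6] [282.1 211. ]
side knob 0.91 [484.4 -11.8 163.9] [284.1 194.2]
side knob 0.89 [ 270.4 -245.5   59.9] [369.2 189.1]
side knob 0.75 [261.4 242.5  52.1] [352.4 313.2]
side knob 0.69 [582.7 -30.8  -3.2] [254.3 231.8]
side mouth 0.94 [483.   -7.9 128.7] [284.3 205.8]
side mouth 0.21 [652.1 366.   -0.4] [170.9 336.5]
```

View pics/w3.png

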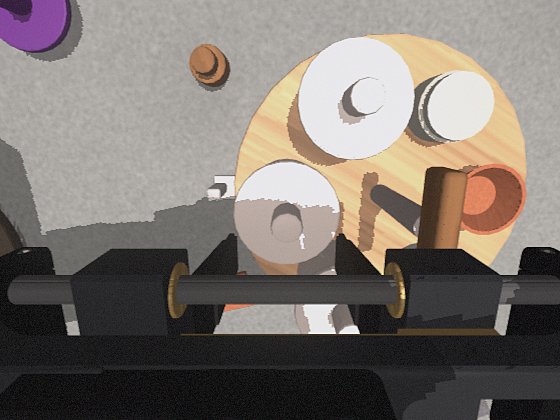

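Emit:
drive_tool:
  rows:
    - [[0.005, 0.003, 0.096, 0, 0, 0, 0.6], [0, 0, 0.096, 0, 0, 0, 0.6], [0, 0, 0.096, 0, 0, 0, 0.6], [0, 0, 0, 0, 0, 0, 0.6]]

```text
t: 8.32
eef_pos: [486.1, -8.8, 166.5]
tcp_rot: [-3.139, 0.0, 1.348]
ft_force: [0.1, -0.3, 0.5]
opening: 0.598
grip_force: 0.0
```

Emit:
drive_tool:
  rows:
    - [[0, 0, 0, 0, 0, 0, 0], [0, 0, 0, 0, 0, 0, 0], [0, 0, 0, 0, 0, 0, 0], [0, 0, 0, 0, 0, 0, 0], [0, 0, 0, 0, 0, 0, 0]]

```text
t: 8.95
eef_pos: [486.3, -8.8, 168.0]
tcp_rot: [-3.141, -0.0, 1.348]
ft_force: [-3.6, -0.3, 5.5]
opening: 0.246
grip_force: 30.0
```

Emit:
drive_tool:
  rows:
    - [[0, 0, -0.002, 0, 0, 0, 0], [0, 0, -0.002, 0, 0, 0, 0], [0, 0, -0.002, 0, 0, 0, 0]]

```text
t: 9.32
eef_pos: [486.1, -8.8, 168.6]
tcp_rot: [-3.14, 0.0, 1.348]
ft_force: [-1.8, -0.3, -10.6]
opening: 0.247
grip_force: 30.0
```

Emit:
drive_tool:
  rows:
    - [[0, 0, -0.002, 0, 0, 0, 0], [0, 0, -0.002, 0, 0, 0, 0], [0, 0, -0.002, 0, 0, 0, 0]]

```text
t: 9.7
eef_pos: [485.6, -8.7, 169.9]
tcp_rot: [-3.139, 0.0, 1.348]
ft_force: [-3.8, 1.0, -19.7]
opening: 0.249
grip_force: 30.0
```

Emit:
drive_tool:
  rows:
    - [[0, 0, -0.002, 0, 0, 0, 0], [0, 0, -0.002, 0, 0, 0, 0], [0, 0, -0.002, 0, 0, 0, 0], [0, 0, -0.002, 0, 0, 0, 0]]

```text
t: 10.2
eef_pos: [487.5, -8.9, 174.2]
tcp_rot: [3.138, -0.0, 1.348]
ft_force: [-6.7, 3.1, 4.5]
opening: 0.243
grip_force: 30.0
```

Emit:
drive_tool:
  rows:
    - [[0, 0, -0.003, 0, 0, 0, 0], [0, 0, -0.003, 0, 0, 0, 0], [0, 0, -0.003, 0, 0, 0, 0], [0, 0, -0.003, 0, 0, 0, 0]]

```text
t: 10.7
eef_pos: [488.2, -9.2, 177.2]
tcp_rot: [3.136, -0.0, 1.348]
ft_force: [0.0, 0.8, 1.8]
opening: 0.248
grip_force: 30.0
```

Run:
```python
from h import *
p=look("side",["lid","knob","mouth"])
c=p["color"][150:270,190:350]; cv2.imwrite("pics/s4.png",cv2.resize(c,None,fx=5,fy=5,interpolation=cv2.INTER_CUBIC))
s=env.state(); print(s["t"],s["eef_pos"],np.degrees(s["tcp_rot"]),s["opening"],s["ft_force"],s["grip_force"])
look("scene",["lid","knob"])
```

```text
side lid 0.91 [310.6 446.3  18.8] [311.8 402.4]
side lid 0.91 [ 269.5 -245.6   21.1] [368.1 199.1]
side lid 0.88 [259.3 240.9  16.2] [351.9 322.9]
side lid 0.73 [490.5 -10.5 145. ] [281.8 200. ]
side knob 0.78 [312.8 447.5  56.5] [311.1 392.4]
side knob 0.77 [487.3 -14.2 170.8] [283.2 191.5]
side knob 0.74 [260.9 241.4  54.5] [352.7 312.2]
side knob 0.71 [ 271.1 -247.7   56.9] [369.  189.4]
side mouth 0.63 [484.4  -8.  132.4] [283.8 204.6]
10.9 [488.   -9.2 176.8] [179.8  -0.   77.2] 0.24400986451991427 [-1.2  0.5  8.5] 29.994244873523712
scene lid 0.97 [257.  244.2  15.6] [406.1 253. ]
scene lid 0.76 [313.1 443.8  19.3] [447.8 324.1]
scene lid 0.56 [488.   -6.4 138.3] [283.3 208. ]
scene knob 0.83 [313.7 442.   53.7] [452.1 319.6]
scene knob 0.81 [490.  -11.9 177.6] [281.2 198.5]
scene knob 0.73 [267.5 240.1  49.6] [405.4 248.4]
```

View pics/s4.png

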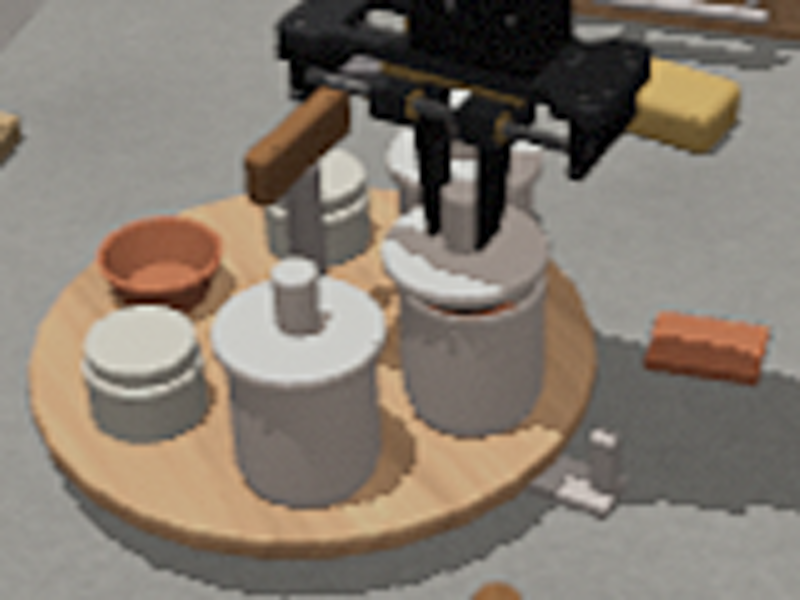

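Emit:
drive_tool:
  rows:
    - [[0, 0, -0.005, 0, 0, 0, 0], [0, 0, -0.005, 0, 0, 0, 0], [0, 0, -0.005, 0, 0, 0, 0], [0, 0, -0.005, 0, 0, 0, 0], [0, 0, -0.005, 0, 0, 0, 0]]

```text
t: 11.68
eef_pos: [486.6, -8.9, 181.9]
tcp_rot: [3.142, -0.0, 1.348]
ft_force: [0.5, 0.4, -2.4]
opening: 0.245
grip_force: 30.0
```

Emit:
drive_tool:
  rows:
    - [[0, 0, 0, 0, 0, 0, 0], [0, 0, 0, 0, 0, 0, 0], [0, 0, 0, 0, 0, 0, 0]]

```text
t: 12.05
eef_pos: [486.6, -8.9, 181.9]
tcp_rot: [3.142, -0.0, 1.348]
ft_force: [-0.2, -0.4, -2.0]
opening: 0.251
grip_force: 30.0
```

Run:
```python
from h import *
p=look("side",["lid","mouth"])
a=cv2.resize(p["color"][160:245,215:315],None,fx=4,fy=6,interpolation=cv2.INTER_CUBIC)
# overlay: expected level lid outline (r45) at lift 15, and other jar lid, rim r40 z131
K=p["camera_matrix"];P=p["pose"]
def ring(img,c,r,z,ox,oy,fx,fy,col,a0=0):
    t=np.linspace(0,2*np.pi,40); w=np.c_[c[0]+r*np.cos(t),c[1]+r*np.sin(t),0*t+z]
    q=(w-P[:3,3])@P[:3,:3]; u=np.c_[q[:,0],-q[:,1],-q[:,2]]@K.T; u=u[:,:2]/u[:,2:]
    u=((u-[ox,oy]+.5)*[fx,fy]).astype(int)
    for x,y in u: cv2.circle(img,(x,y),2,col,-1)
ring(a,(486,-9.5),45,156,215,160,4,6,(0,0,255)); ring(a,(486,-9.5),40,131,215,160,4,6,(255,0,0))
ring(a,(587.4-105*np.cos(np.radians(47.2)+0)*1,-33.6+105*np.sin(np.radians(47.2))),45,141,215,160,4,6,(0,160,0))
p2=env.read_camera("scene");K=p2["camera_matrix"];P=p2["pose"]
b=cv2.resize(p2["color"][165:250,235:335],None,fx=4,fy=6,interpolation=cv2.INTER_CUBIC)
ring(b,(486,-9.5),45,156,235,165,4,6,(0,0,255)); ring(b,(486,-9.5),40,131,235,165,4,6,(255,0,0))
ring(b,(587.4-105*np.cos(np.radians(47.2)),-33.6+105*np.sin(np.radians(47.2))),45,141,235,165,4,6,(0,160,0))
cv2.imwrite("pics/s5.png",np.hstack([a,b]))
s=env.state(); print(s["t"],s["eef_pos"],np.degrees(s["tcp_rot"]),s["opening"],s["ft_force"],s["moment"])
```

```text
side lid 0.87 [ 267.  -246.8   20.3] [368.9 199.2]
side lid 0.83 [487.4 -13.3 146. ] [283.2 199.2]
side lid 0.83 [256.3 241.8  17.9] [353.3 323. ]
side lid 0.65 [310.  441.7  20. ] [312.6 399.9]
side mouth 0.56 [485.6  -7.1 130.6] [283.3 205.3]
12.25 [486.6  -8.9 181.9] [180.    0.   77.2] 0.24719514369580822 [ 0.5 -0.5 -1.8] [ 0. -0. -0.]
```

View pics/s5.png

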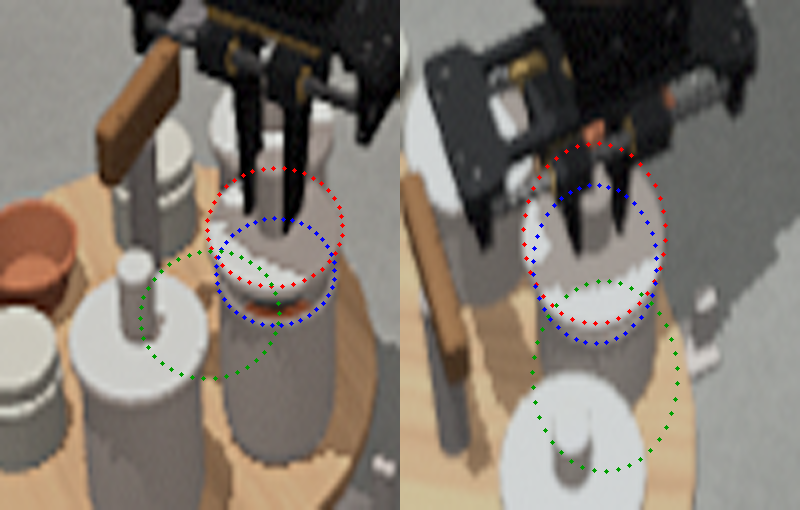

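Emit:
drive_tool:
  rows:
    - [[0, 0, -0.004, 0, 0, 0, 0], [0, 0, 0, 0, 0, 0, 0], [0, 0, 0, 0, 0, 0, 0], [0, 0, 0, 0, 0, 0, 0], [0, 0, 0, 0, 0, 0, 0]]

```text
t: 12.88
eef_pos: [486.6, -8.9, 182.9]
tcp_rot: [3.142, 0.0, 1.348]
ft_force: [-0.1, -1.4, -1.2]
opening: 0.251
grip_force: 30.0
```

Run:
```python
from h import *
look("side",["lid","bar"]); look("scene",["lid","knob"])
s=env.state(); print(s["t"],s["eef_pos"],s["ft_force"],s["opening"])
print(env.job_done())
```

```text
side lid 0.77 [ 271.4 -241.5   19.2] [367.3 200.2]
side lid 0.69 [260.8 242.6  18.1] [351.2 322.8]
side lid 0.67 [310.8 443.1  15.7] [312.  401.6]
side lid 0.56 [489.5 -10.1 148.4] [282.1 199.1]
side bar 0.73 [483.5  -8.7 129.5] [284.2 205.4]
side bar 0.57 [584.3 -32.4 185.8] [250.2 178.2]
scene lid 0.75 [258.  242.9  14.1] [405.4 253. ]
scene lid 0.72 [485.6  -6.  145.1] [284.2 206.2]
scene lid 0.59 [312.7 444.6  18.9] [448.1 324.3]
scene knob 0.84 [488.4 -11.6 183. ] [281.8 197.1]
scene knob 0.76 [313.3 440.7  51.2] [451.4 319.4]
scene knob 0.58 [264.5 241.   49.7] [406.5 248. ]
scene knob 0.49 [ 605.4 -417.9   -2.3] [180.2 161.4]
13.175 [486.6  -8.9 182.9] [ 0.1 -0.3 -3.3] 0.24263071611423068
the job is handed in; nothing more can be done
None
```

I turned the stand one click anticlockwise, so the jar now stands at the pointer. Its lid came free of the seal, and the arm is holding it level, about 15 mm above the mouth. I handed the job in at about 13 s; the verdict was not shown.

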